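# Free the waxed owl from its bayonet work-holder and stand it in the empty drying tray

## Robot

A 6-joint arm with a two-finger parallel gripper is mounted at the origin on the work surface. World frame = base frame: x ahead of the robot, y to its left, z up, the work surface at z = 0. Lengths are in m, angles in rad, forces in N, time in s.
With the tool pointing down it reaches from about 0.425 to 0.925 m from the base axis. Payload 12.5 kg.
Tool frame: the origin (TCP) lies on the centre line of the jaws, within the pads' length; the fingertips stand 8 mm ahead of it and the grasp point (between the pads) lies 11 mm behind it; z points along the fingers, y is the line along which they close (so a half turn about z gives the same grasp; the last joint's range is limited). The gripper opens to 85 mm and grips with 20 to 120 N. Pads are 22 mm wide; open, the fingers measure 114 mm over their backs; the gripper's body (76 mm by 85 mm) begins 54 mm behind the grasp point. The pads swing forward as they close: fully open they stand 13 mm farther back than shut.
Start: joints at [1.001, 0.491, 1.559, -0, 1.092, -0.106], TCP at [0.28, 0.559, 0.239] pointing down, gripper open.
Joint ranges: [-3.1, 3.1], [-0.84, 2.19], [0.05, 2.79], [-1.13, 4.28], [0.06, 2.93], [-2.69, 2.69]. Speed limits (rad/s): [2.22, 2.22, 2.79, 3.14, 3.14, 3.14].

## Interface

Orientations are given as a unit quaternion [x, y, z, w].
In Python, from plant import monitor, camera, arm, look_for, spot_point gives the robot as it stands.
- The arm moves only by the tool arm_command, never from a script. Its argument "moves" is text: rows parted by semicolons, each of 7 numbers parted by spaces: the shift along the tool's x, y, z in m, then the turn, a rotation vector about the tool's x, y, z in degrees, then the finger opening in m, from 0 to 0.0854. In form: x y z wx wy wz gripper; .... A call has exactly 8 rows; each row shifts and turns the commanded pose from where the row before left it, along the tool's axes as they then stand; what a row does not reach is not made up. A row lasts 1/10 s, in which the tool goes at most 50 mm and 8.59 degrees, less where a joint would pass 70% of its speed; a pose out of reach is approached as far as the arm can. A call is refused whole if a number of a shift passes 0.05 or a number of a turn 8.59, either way. A call with a gripper value outside its range is refused whole. The fingers move at their own pace and stop on an object; "grip_force" is the grip in N (left out, the last holds). Time passes only in rows, so rows that do not move let the fingers close, or fill a call up. It gives the time, the measured TCP pose, the force and the opening at its end, in the units of the state.
- monitor.read_state(): the state, without advancing time (a new reading comes with each control period).
- camera(name): name is "scene" or "side" or "wrist"; returns a dict with "image" (480x640x3 uint8, red, green, blue), "depth" (480x640 float32, m along the optical axis (not along the pixel's ray), 0 where there is no reading), "fx", "fy", "cx", "cy" (pixels), "dist_coeffs" ([k1, k2, p1, p2, k3] as OpenCV has them; the pictures are not rectified), "world_from_camera" (4x4, takes a point from camera to world coordinates). Camera axes: x right, y up, looking along -z (the intrinsics and any distortion apply to the point x, -y, -z); pixel columns grow to the right and rows downward; lengths in m; the calibration is good to about 2 mm. A picture is of the moment at which its call begins.
- arm.close_job(): hands the job in, once; it reports no verdict.
Trained networks look in the newest picture that a camera, given by its name, has taken for a name from the list of things; names that differ only in an ending like _2 or _b are one class to them, and where a whole thing is asked for, a point or a joint stands for the part that bears it (a point fixed in the world has none). Each returns a list of dicts, best first, with "conf" (0 to 1); they miss things now and then, are a little off and sometimes report something else, mostly with a low value. They report only what shows in the picture. A call takes as long as a camera call. They do not tell look-alikes from the thing itself.
- look_for(label, camera): "pixel" ([row, column] in pixels, amid what is visible of it).
- spot_point(label, camera): "pixel" ([row, column] in pixels: a listed point, or the origin of a listed thing).
The state is a dict: "t": time; "joint_pos": joint angles; "qd": joint speeds; "joint_efforts": joint torques, N m; "tcp_pos": TCP position; "orientation": TCP orientation; "contact_force": force on the tool from outside, world axes, zero at the start; "moment": the same for the moment, N m; "width": finger opening in m.
Only numpy, scipy, OpenCV 4.12 (cv2) and the standard library are available. Lean on these libraries where they do the work, as an engineer would, in place of code of your own. Each camera call takes 0.05 s, during which the arm holds its last target. There are 200 camera calls.

## Task

The dark, waxed owl carving is finished: free it from its bayonet work-holder by turning it anticlockwise (seen from above) past the click until its lugs are clear of the lips (red dots towards white dots), then lift it straight out and stand it gently upright in whichever of the two drying trays is empty, flat on the tray's floor. Leave the pale owl locked in its holder and leave the owl that is already drying, the tools, the pots and the wood where they are.

Things in the scene. Friction and masses are not known exactly. Their poses are not given: they have to be found in the camera images.
- owl_dark: dark waxed wooden owl, 120 mm tall, 0.25 to 0.45 kg, at first locked in holder stand_1. Origin: centre of its foot's underside, z up, beak to -x. Steel foot 42 mm across, 0 to 24 mm up, with two 14 mm wide lugs reaching 31 mm from the axis along +x and -x. Body to grip: flat-sided block 44 (x) by 56 mm (y), 24 to 94 mm above the origin; narrower head above
- owl_pale: pale unwaxed wooden owl, otherwise the same as owl_dark, locked in holder stand_2; stays there
- owl_dry: dark waxed wooden owl, the same as owl_dark, already standing loose in one of the drying trays; stays there
- stand_1: bayonet work-holder fixed to the bench, holding owl_dark: green round base 110 mm across, 20 mm high, steel socket ring 81 mm across, up to 39.5 mm. Origin: centre of underside. The owl's foot rests on the socket floor at 20 mm, its lugs under two lips. Locked: owl's x along the stand's x (red dots)
- stand_2: a second holder just like stand_1, holding owl_pale. In both, turning the owl anticlockwise (from above) passes a sprung click at 10 to 50 degrees; the lugs are clear of the lips from 55 degrees, the open stop is at about 78 degrees (white dots at 66 degrees); then the owl lifts straight out, 20 mm to clear the ring
- tray_1: square plywood drying tray fixed to the bench, 112 mm square outside, 102 mm inside, walls 22 mm high, floor 5 mm thick. Origin: centre of its underside; sides along its x and y. One of the two trays holds owl_dry, the other is empty
- tray_2: a second drying tray just like tray_1
- gouge_1: carving gouge lying on the bench, 213 mm long along its x, 22 mm wide, 20 mm high, wooden handle to -x, steel blade to +x; origin on the bench near its middle
- gouge_2: another gouge, same size
- gouge_3: another gouge, same size
- oil_bottle: amber oil bottle standing on the bench, 56 mm across, 190 mm tall; origin: centre of its underside
- wax_jar: green jar standing on the bench, 60 mm across, 120 mm tall; origin: centre of its underside
- mallet: wooden mallet lying on the bench, handle 24 mm thick from x = -112 mm to its head, an 80 by 80 by 70 mm block centred at x = 70 mm; origin on the bench
- blank: pale wood block lying on the bench, 120 (x) by 70 (y) by 50 mm high; origin: centre of its underside
Not all that is in view belongs to the job. What is shaped like the owl_pale but blue is not meant. Leave any orange look-alike of the stand_2 alone.

How it is judged:
By the outcome, as a careful person would: the job done as asked, in the order asked, and still so for the second after the job is handed in, with the robot touching nothing.
It also fails if it takes over 51 s, if anything falls off the work surface, if the arm or the gripper's body presses on something with over 40 N, if the wrist force passes 120 N, or if a joint passes its speed limit or range.

## Working session

There is one attempt and no reset: what is moved stays moved. The work goes in short steps, Python scripts to look and compute and a tool call to move; the robot and the scene stay as the last step left them, time stands still between calls to the robot, and variables do not carry over. Pictures are saved under pics/ and viewed, on a budget of 10 in all, crops included, one or two more only if the job needs it, and the job is handed in when it is done.

Besides the shell and the picture viewer there is one more tool, called after "Emit:" as name(argument=value, ...) on one line, values as JSON. arm_command: Moves the arm, as the interface text tells. Its arguments: {"type":"object","properties":{"moves":{"type":"string"},"grip_force":{"type":"number"}},"required":["moves"]}

```bash
ls; mkdir -p pics
cat > h.py <<'E'
import numpy as np, cv2
from plant import monitor, camera, arm, look_for, spot_point
def save(c,n): cv2.imwrite(f'pics/{n}.png', cv2.cvtColor(c['image'],cv2.COLOR_RGB2BGR))
def ray(c,px):
    K=np.array([[c['fx'],0,c['cx']],[0,c['fy'],c['cy']],[0,0,1.]])
    u=cv2.undistortPoints(np.array([[[px[1],px[0]]]],float),K,np.array(c['dist_coeffs'],float))[0,0]
    return np.array([u[0],-u[1],-1.])
def to_w(c,px,d=None):
    r,q=int(round(px[0])),int(round(px[1]))
    if d is None:
        w=c['depth'][max(r-2,0):r+3,max(q-2,0):q+3]; w=w[w>0]; d=np.median(w) if w.size else np.nan
    T=np.array(c['world_from_camera']); return T[:3,:3]@(ray(c,px)*d)+T[:3,3]
def on_z(c,px,z):
    T=np.array(c['world_from_camera']); v=T[:3,:3]@ray(c,px); o=T[:3,3]
    return o+v*(z-o[2])/v[2]
def cloud(c):
    K=np.array([[c['fx'],0,c['cx']],[0,c['fy'],c['cy']],[0,0,1.]])
    rr,cc=np.mgrid[0:480,0:640]
    u=cv2.undistortPoints(np.stack([cc,rr],-1).reshape(-1,1,2).astype(float),K,np.array(c['dist_coeffs'],float)).reshape(480,640,2)
    d=c['depth']; p=np.stack([u[...,0]*d,-u[...,1]*d,-d],-1)
    T=np.array(c['world_from_camera']); w=p@T[:3,:3].T+T[:3,3]; w[d==0]=np.nan; return w
E
cat > a.py <<'E'
from h import *
for n in ['scene','side','wrist']:
    c=camera(n); save(c,n+'0')
    print(n,'cam at',np.round(np.array(c['world_from_camera'])[:3,3],3))
    for l in ['owl_dark','stand_1','tray_1']:
        for r in look_for(l,n)[:5]:
            print(' ',l,np.round(r['pixel']),round(r['conf'],2),np.round(to_w(c,r['pixel']),3))
print(monitor.read_state())
E
python3 a.py
```

```text
pics
scene cam at [ 1.362 -0.244  0.692]
  owl_dark [218. 363.] 0.59 [0.518 0.104 0.094]
  stand_1 [199. 185.] 0.93 [ 0.237 -0.296  0.042]
  stand_1 [246. 357.] 0.86 [0.533 0.089 0.028]
  tray_1 [256. 463.] 0.88 [0.609 0.334 0.005]
  tray_1 [291. 204.] 0.83 [ 0.578 -0.276  0.007]
side cam at [ 0.018 -0.725  0.681]
  owl_dark [214. 294.] 0.8 [0.479 0.082 0.102]
  owl_dark [420. 420.] 0.43 [ 0.371 -0.484  0.071]
  owl_dark [321. 350.] 0.41 [ 0.38  -0.287  0.109]
  stand_1 [240. 290.] 0.85 [0.467 0.08  0.032]
  stand_1 [279. 363.] 0.79 [ 0.528 -0.141  0.036]
  stand_1 [393. 264.] 0.59 [ 0.208 -0.282  0.022]
  tray_1 [330. 404.] 0.62 [ 0.525 -0.287  0.008]
  tray_1 [190. 286.] 0.6 [0.608 0.351 0.006]
  tray_1 [186. 215.] 0.33 [0.421 0.46  0.019]
  tray_1 [320. 349.] 0.22 [ 0.38  -0.285  0.111]
wrist cam at [0.22  0.586 0.375]
  stand_1 [479.  76.] 0.49 [0.456 0.119 0.027]
{'t': 0.6, 'joint_pos': array([ 1.00136303e+00,  4.90897701e-01,  1.55890783e+00, -4.16070692e-06,
        1.09169130e+00, -1.05561974e-01]), 'qd': array([ 0.00045409, -0.00083573,  0.00096097,  0.00036071, -0.00110846,
        0.0017829 ]), 'joint_efforts': array([ 2.19785070e-04, -6.18027306e+01, -2.61774588e+01, -1.19864721e-04,
        2.44643443e-04, -4.60872855e-05]), 'tcp_pos': array([0.27960006, 0.55898619, 0.23932567]), 'orientation': array([2.29860848e-01, 9.73223504e-01, 4.45973775e-05, 1.76068285e-05]), 'contact_force': array([0.4785107 , 0.17808657, 0.23286261]), 'moment': array([-0.06861047, -0.00406375, -0.04084798]), 'width': 0.08569792034802007}
```

View pics/scene0.png

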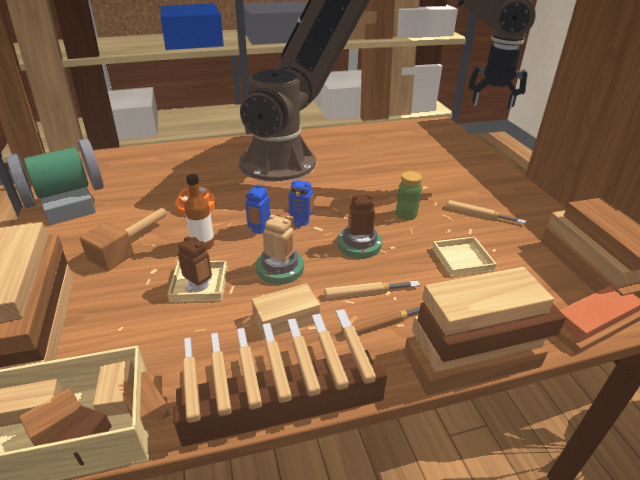

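View pics/side0.png

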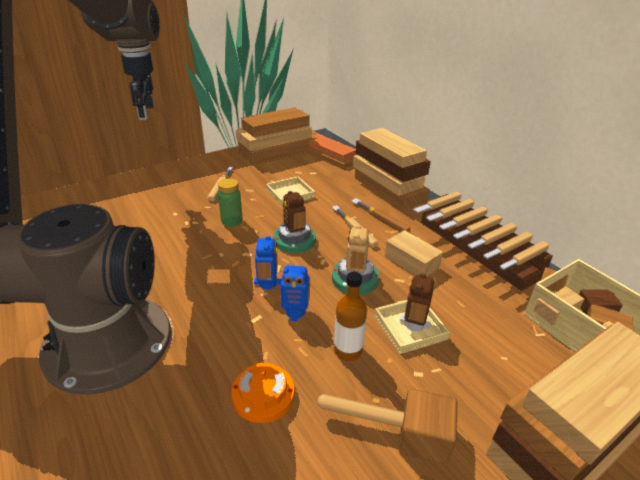

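The scene shows the dark owl in stand_1 at (218,363) and the empty tray at (256,463). The dry owl is in the left tray, and two blue look-alikes stand near the pale owl. The side view agrees. Next I measure the poses from the depth clouds.

```bash
cat > b.py <<'E'
from h import *
P=[]
for n in ['scene','side']:
    c=camera(n); w=cloud(c); im=c['image']; np.savez('c_'+n,w=w,im=im); P.append((n,w,im))
def rect(ctr,R,z0,z1,tag,f=None):
    A=[]
    for n,w,im in P:
        m=(np.hypot(w[...,0]-ctr[0],w[...,1]-ctr[1])<R)&(w[...,2]>z0)&(w[...,2]<z1)
        p=w[m][:,:2]; A.append(p)
        if len(p)>5:
            r=cv2.minAreaRect((p*1000).astype(np.float32)); print(tag,n,len(p),np.round(r[0],1),np.round(r[1],1),round(r[2],1))
    p=np.vstack(A)
    r=cv2.minAreaRect((p*1000).astype(np.float32)); print(tag,'both',len(p),np.round(r[0],1),np.round(r[1],1),round(r[2],1))
rect((.505,.09),.06,.06,.105,'owl')
rect((.505,.09),.06,.12,.145,'head')
rect((.505,.09),.06,.0255,.0385,'ring')
rect((.505,.09),.075,.008,.021,'base')
rect((.609,.34),.1,.012,.026,'tray')
rect((.609,.34),.03,-.01,.012,'floor')
# tall things map
for n,w,im in P:
    m=(w[...,2]>.06)&(w[...,0]>.2)&(w[...,0]<.8)&(abs(w[...,1])<.6)
    k,l,s,ce=cv2.connectedComponentsWithStats(m.astype(np.uint8))
    for i in range(1,k):
        if s[i,4]>60:
            q=w[l==i]; print(n,ce[i].round(),np.nanpercentile(q,2,axis=0).round(3),np.nanpercentile(q,98,axis=0).round(3))
E
python3 b.py
```

```text
owl scene 425 [511.1  98.7] [64.  28.7] 56.8
owl side 346 [480.7  96.8] [34.1 64.6] 31.7
owl both 771 [496.3 105.1] [61.1 50.7] 79.3
head scene 278 [496.  105.7] [47.5 43.3] 82.8
head side 251 [491.3 104.5] [46.8 42.7] 82.1
head both 529 [493.8 105.2] [49.2 47.5] 82.8
ring scene 193 [507.4 103. ] [80.3 61.9] 64.8
ring side 189 [488.2  98.6] [67.  80.5] 47.5
ring both 382 [496.9 104. ] [86.1 80.2] 20.4
base scene 339 [509.5 101.3] [109.5  88.7] 67.7
base side 286 [488.5  94. ] [ 84.3 106.3] 59.7
base both 625 [497.1 104.8] [109.3 112.8] 86.2
tray scene 630 [613.7 329.8] [113.2 116.4] 87.4
tray side 313 [609.3 329.4] [116.7 113.6] 85.5
tray both 943 [612.7 329.2] [116.9 120.3] 85.7
floor scene 293 [608.9 339.8] [58.2 57.1] 56.7
floor side 105 [609.  346.4] [59.  44.2] 1.5
floor both 398 [609.  340.1] [58.8 57.1] 56.7
scene [501.  40.] [0.255 0.438 0.271] [0.355 0.593 0.52 ]
scene [410. 186.] [0.377 0.25  0.061] [0.426 0.301 0.122]
scene [197. 207.] [ 0.396 -0.292  0.062] [ 0.428 -0.24   0.192]
scene [300. 194.] [ 0.348 -0.039  0.062] [0.388 0.021 0.119]
scene [256. 201.] [ 0.351 -0.15 
[... 881 characters left out ...]
596  0.061] [ 0.798 -0.394  0.092]
side [134.  43.] [0.204 0.384 0.265] [0.34  0.594 0.551]
side [275. 132.] [0.595 0.566 0.062] [0.796 0.596 0.133]
side [229. 194.] [0.365 0.248 0.062] [0.417 0.298 0.123]
side [294. 210.] [0.47  0.075 0.062] [0.51  0.127 0.14 ]
side [357. 247.] [ 0.505 -0.134  0.062] [ 0.557 -0.084  0.14 ]
side [266. 255.] [ 0.327 -0.04   0.062] [0.379 0.008 0.12 ]
side [295. 283.] [ 0.333 -0.151  0.062] [ 0.389 -0.106  0.12 ]
side [351. 311.] [ 0.37  -0.294  0.063] [ 0.414 -0.254  0.191]
side [419. 295.] [ 0.521 -0.315  0.062] [ 0.573 -0.265  0.126]
side [557. 370.] [ 0.455 -0.599  0.063] [ 0.783 -0.404  0.172]
side [431. 416.] [ 0.347 -0.532  0.062] [ 0.438 -0.441  0.073]
```

Owl axis is about (0.497, 0.104), with its y axis at about 80° (short sides 50 mm, long 60 mm, as expected). The tray is at about (0.613, 0.329). I go above the owl, aligned to grip its y faces.

Emit:
arm_command(moves="-0.033 -0.026 0 0 0 0 0.085; -0.033 -0.026 0 0 0 0 0.085; -0.033 -0.026 0 0 0 0 0.085; -0.033 -0.026 0 0 0 0 0.085; -0.033 -0.026 0 0 0 0 0.085; -0.033 -0.026 0 0 0 0 0.085; -0.033 -0.026 0 0 0 0 0.085; -0.033 -0.026 0 0 0 0 0.085", grip_force=90)

```text
t: 1.5
tcp_pos: [0.4232, 0.2533, 0.2396]
orientation: [0.23, 0.973, 0.0, 0.0]
contact_force: [1.2, 0.3, -0.5]
width: 0.0852
```

Emit:
arm_command(moves="-0.033 -0.026 0 0 0 0 0.085; -0.033 -0.026 0 0 0 0 0.085; -0.033 -0.026 0 0 0 0 0.085; -0.033 -0.026 0 0 0 0 0.085; 0 0 0 0 0 -8 0.085; 0 0 0 0 0 -8 0.085; 0 0 0 0 0 0 0.085; 0 0 0 0 0 0 0.085")

```text
t: 2.3
tcp_pos: [0.4941, 0.1029, 0.2394]
orientation: [0.094, 0.996, 0.0, 0.0]
contact_force: [-0.2, 0.5, 0.5]
width: 0.0848
```

```bash
cat > w.py <<'E'
from h import *
c=camera('wrist'); save(c,'wrist1'); w=cloud(c); im=c['image']
print(np.round(np.array(c['world_from_camera'])[:3,3],3))
def rect(z0,z1,tag,R=.075,ctr=(.4965,.1045)):
    m=(np.hypot(w[...,0]-ctr[0],w[...,1]-ctr[1])<R)&(w[...,2]>z0)&(w[...,2]<z1)
    p=w[m][:,:2]
    if len(p)<10: print(tag,len(p)); return
    r=cv2.minAreaRect((p*1000).astype(np.float32)); print(tag,len(p),np.round(r[0],1),np.round(r[1],1),round(r[2],1))
rect(.06,.105,'body');rect(.105,.118,'bodytop');rect(.12,.15,'head');rect(.032,.042,'ring');rect(.008,.022,'base')
for l in ['owl_dark','stand_1']:
    print(l,[(np.round(r['pixel']),round(r['conf'],2),on_z(c,r['pixel'],.02).round(3)) for r in spot_point(l,'wrist')[:2]])
E
python3 w.py
```

```text
[0.428 0.113 0.375]
body 432 [489.8 105.7] [57.8 40.9] 79.0
bodytop 476 [490.  105.7] [56.1 43.6] 79.9
head 3249 [490.7 105.7] [48.  44.8] 78.0
ring 1344 [481.5 106.8] [81.2 58.8] 82.4
base 2297 [483.9 106.1] [108.7  92.2] 81.8
owl_dark []
stand_1 [(array([277., 154.]), 0.61, array([ 0.532, -0.09 ,  0.02 ]))]
```

View pics/wrist1.png

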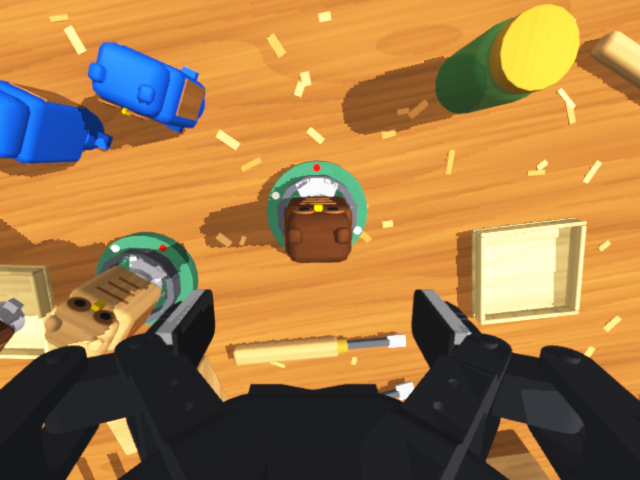

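The wrist view shows the owl head at (230,318) between the jaws' lines, its beak towards the robot. The red dot is at (168,317) and the white dots at (195,275) and (230,357). All estimates give an axis near (0.492, 0.105), with jaw heading matching at 79°. Descend to TCP z 0.084 and close.

Emit:
arm_command(moves="0.0024 0.0016 0.03 0 0 0 0.085; 0 0 0.035 0 0 0 0.085; 0 0 0.035 0 0 0 0.085; 0 0 0.035 0 0 0 0.085; 0 0 0.02 0 0 0 0.085; 0 0 0 0 0 0 0.085; 0 0 0 0 0 0 0.06; 0 0 0 0 0 0 0.04", grip_force=90)

```text
t: 3.25
tcp_pos: [0.4927, 0.105, 0.0855]
orientation: [0.092, 0.996, 0.0, 0.001]
contact_force: [-0.7, 0.9, 0.9]
width: 0.0587
```

Emit:
arm_command(moves="0 0 0 0 0 0 0.04; 0 0 0 0 0 0 0.04; 0 0 0 0 0 0 0.04; 0 0 0 0 0 0 0.04; 0 0 0 0 0 0 0.04; 0 0 0 0 0 0 0.04; 0 0 0 0 0 0 0.04; 0 0 0 0 0 0 0.04")

```text
t: 4.05
tcp_pos: [0.4928, 0.1051, 0.086]
orientation: [0.092, 0.996, 0.0, 0.001]
contact_force: [-0.9, 1.6, 7.6]
width: 0.0548
```

Emit:
arm_command(moves="0 0 0 0 0 -3 0.04; 0 0 0 0 0 -3 0.04; 0 0 0 0 0 -3 0.04; 0 0 0 0 0 -3 0.04; 0 0 0 0 0 -3 0.04; 0 0 0 0 0 -3 0.04; 0 0 0 0 0 0 0.04; 0 0 0 0 0 0 0.04", grip_force=110)

```text
t: 4.85
tcp_pos: [0.492, 0.1047, 0.086]
orientation: [-0.065, 0.998, -0.0, 0.001]
contact_force: [-4.2, -2.6, 10.8]
width: 0.0547
```

```bash
cat > s.py <<'E'
from h import *
s=monitor.read_state(); q=s['orientation']; print(s['t'],s['tcp_pos'].round(4),'yhead',round(2*np.degrees(np.arctan2(q[1],q[0]))-90,1),s['contact_force'].round(1),s['moment'].round(2),round(s['width'],4),'j6',s['joint_pos'][5].round(2))
E
python3 s.py
```

```text
4.85 [0.492  0.1047 0.086 ] yhead 97.4 [-4.2 -2.6 10.8] [-0.6   0.85 -0.03] 0.0547 j6 -1.62
```

Emit:
arm_command(moves="0 0 0 0 0 -3 0.04; 0 0 0 0 0 -3 0.04; 0 0 0 0 0 -3 0.04; 0 0 0 0 0 -3 0.04; 0 0 0 0 0 -3 0.04; 0 0 0 0 0 -3 0.04; 0 0 0 0 0 -3 0.04; 0 0 0 0 0 -3 0.04")

```text
t: 5.65
tcp_pos: [0.4925, 0.1047, 0.086]
orientation: [-0.272, 0.962, -0.0, 0.001]
contact_force: [-2.6, -2.7, 9.1]
width: 0.055
```

```bash
python3 s.py
```

```text
5.65 [0.4925 0.1047 0.086 ] yhead 121.5 [-2.6 -2.7  9.1] [-0.51  0.33 -0.16] 0.055 j6 -2.04
```

Emit:
arm_command(moves="0 0 0 0 0 -3 0.04; 0 0 0 0 0 -3 0.04; 0 0 0 0 0 -3 0.04; 0 0 0 0 0 -3 0.04; 0 0 0 0 0 -3 0.04; 0 0 0 0 0 -3 0.04; 0 0 0 0 0 -3 0.04; 0 0 0 0 0 -3 0.04")

```text
t: 6.45
tcp_pos: [0.4927, 0.1047, 0.086]
orientation: [-0.466, 0.885, -0.001, 0.001]
contact_force: [-1.3, -1.9, 6.7]
width: 0.0543
```

```bash
python3 s.py; python3 -c "
from h import *
c=camera('wrist'); save(c,'wrist2')
s=camera('side'); save(s,'s2')
a=c['image'][:, :]; b=cv2.resize(s['image'][170:270,240:350],None,fx=4,fy=4)
d=np.zeros((480,800,3),np.uint8); d[:360,:360]=cv2.resize(a[0:400,120:520],(360,360)); d[:400,360:800]=b; cv2.imwrite('pics/comb2.png',d[...,::-1])"
```

```text
6.45 [0.4927 0.1047 0.086 ] yhead 145.5 [-1.3 -1.9  6.7] [-0.49  0.14 -0.22] 0.0543 j6 -2.46
```

View pics/comb2.png

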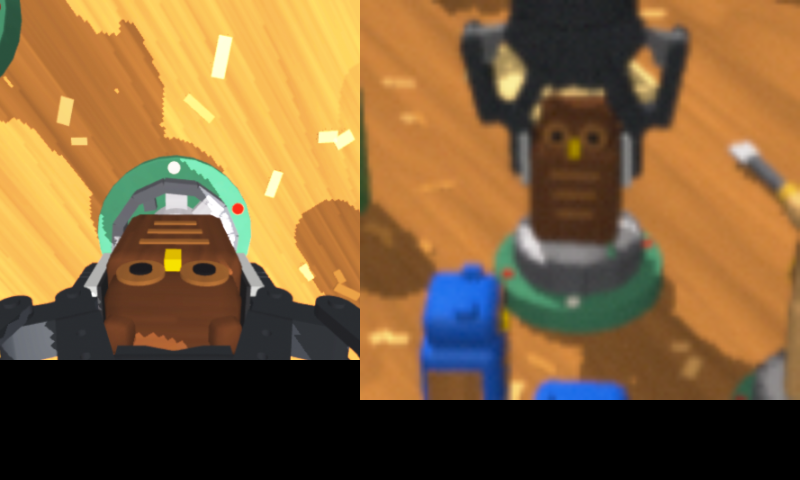

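The left crop shows the owl turned with the gripper: its beak is in line with the white dot (167,173), and the red dot (209,237) is off to the side. The side view agrees. Lift gently and watch the force.

Emit:
arm_command(moves="0 0 -0.002 0 0 0 0.04; 0 0 -0.003 0 0 0 0.04; 0 0 -0.004 0 0 0 0.04; 0 0 -0.004 0 0 0 0.04; 0 0 -0.004 0 0 0 0.04; 0 0 -0.004 0 0 0 0.04; 0 0 -0.004 0 0 0 0.04; 0 0 -0.005 0 0 0 0.04")

```text
t: 7.35
tcp_pos: [0.4917, 0.1048, 0.1145]
orientation: [-0.465, 0.885, 0.0, -0.001]
contact_force: [0.2, 0.8, -2.5]
width: 0.0547
```

Emit:
arm_command(moves="0 0 -0.01 0 0 0 0.04; 0 0 -0.015 0 0 0 0.04; -0.01 0.002 -0.015 0 0 0 0.04; -0.02 0.002 -0.01 0 0 0 0.04; -0.03 0.003 0 0 0 0 0.04; -0.03 0.003 0 0 0 0 0.04; -0.03 0.003 0 0 0 0 0.04; -0.03 0.003 0 0 0 0 0.04")

```text
t: 8.15
tcp_pos: [0.5643, 0.2385, 0.165]
orientation: [-0.465, 0.885, 0.0, -0.0]
contact_force: [-0.1, -0.4, -2.8]
width: 0.055
```

Emit:
arm_command(moves="-0.03 0.003 0 0 0 0 0.04; -0.03 0.003 0 0 0 0 0.04; -0.022 0.003 0 0 0 0 0.04; -0.015 0.003 0 0 0 0 0.04; -0.005 0.003 0 0 0 0 0.04; 0 0 0 0 0 0 0.04; 0 0 0 0 0 0 0.04; 0 0 0 0 0 0 0.04")

```text
t: 8.95
tcp_pos: [0.6094, 0.3292, 0.1646]
orientation: [-0.465, 0.885, 0.0, -0.0]
contact_force: [0.6, -0.0, -3.2]
width: 0.0544
```

```bash
python3 s.py
cat > t.py <<'E'
from h import *
t=monitor.read_state()['tcp_pos']
A=[]
for n in ['scene','side','wrist']:
    c=camera(n); save(c,n+'3'); w=cloud(c)
    def rect(z0,z1,tag,ctr,R):
        m=(np.hypot(w[...,0]-ctr[0],w[...,1]-ctr[1])<R)&(w[...,2]>z0)&(w[...,2]<z1); p=w[m]
        if len(p)<10: print(n,tag,len(p)); return
        r=cv2.minAreaRect((p[:,:2]*1000).astype(np.float32)); print(n,tag,len(p),np.round(r[0],1),np.round(r[1],1),round(r[2],1),'zmin',np.percentile(p[:,2],1).round(4))
    rect(.013,.026,'tray',(.612,.329),.09); rect(.06,.155,'owl',t[:2],.045)
E
python3 t.py
```

```text
8.95 [0.6094 0.3292 0.1646] yhead 145.4 [ 0.6 -0.  -3.2] [-0.04 -0.04  0.04] 0.0544 j6 -2.14
scene tray 588 [612.8 329.2] [113.7 118.1] 86.3 zmin 0.0132
scene owl 421 [622.2 323.3] [60.8 41. ] 56.0 zmin 0.0996
side tray 354 [609.8 330.3] [119.5 114.3] 86.5 zmin 0.0131
side owl 293 [600.7 315.4] [28.7 57.5] 60.3 zmin 0.1012
wrist tray 2256 [608.3 328.9] [111.5 112.2] 86.4 zmin 0.0136
wrist owl 2154 [595.  309.8] [16.7 52.2] 54.5 zmin 0.1022
```

View pics/scene3.png

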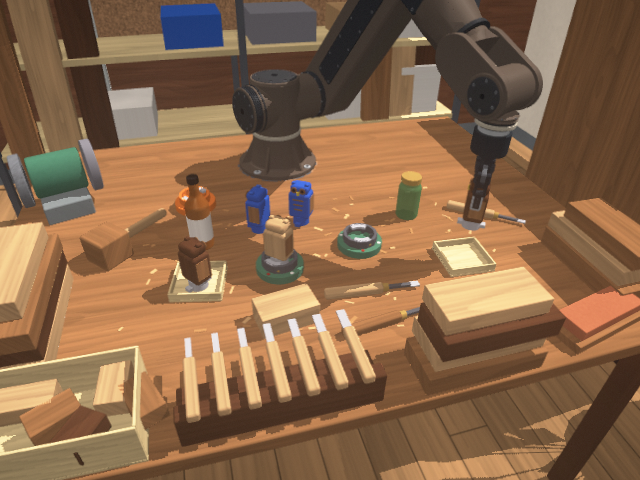

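The scene view shows the owl held clear above the empty tray at (256,463), stand_1 empty at (240,358), and the other things in place. The wrist measurement puts the tray centre at (0.608, 0.329), matching the TCP. Since the TCP was at 0.086 with the foot at 0.020, touchdown should come at TCP z of about 0.071.

Emit:
arm_command(moves="0 0 0.01 0 0 0 0.04; 0 0 0.02 0 0 0 0.04; 0 0 0.02 0 0 0 0.04; 0 0 0.015 0 0 0 0.04; 0 0 0.01 0 0 0 0.04; 0 0 0.006 0 0 0 0.04; 0 0 0.004 0 0 0 0.04; 0 0 0 0 0 0 0.04")

```text
t: 9.9
tcp_pos: [0.6096, 0.3299, 0.0792]
orientation: [-0.465, 0.885, 0.0, 0.0]
contact_force: [-0.1, 0.7, -1.8]
width: 0.0549
```

Emit:
arm_command(moves="0 0 0.001 0 0 0 0.04; 0 0 0.001 0 0 0 0.04; 0 0 0.001 0 0 0 0.04; 0 0 0.001 0 0 0 0.04; 0 0 0.001 0 0 0 0.04; 0 0 0.001 0 0 0 0.04; 0 0 0.001 0 0 0 0.04; 0 0 0 0 0 0 0.04")

```text
t: 10.7
tcp_pos: [0.6095, 0.3299, 0.0721]
orientation: [-0.465, 0.885, 0.0, -0.0]
contact_force: [0.2, -0.4, -2.3]
width: 0.0543
```

Emit:
arm_command(moves="0 0 0.0005 0 0 0 0.04; 0 0 0.0005 0 0 0 0.04; 0 0 0.0005 0 0 0 0.04; 0 0 0.0005 0 0 0 0.04; 0 0 0 0 0 0 0.04; 0 0 0 0 0 0 0.04; 0 0 0 0 0 0 0.04; 0 0 0 0 0 0 0.04")

```text
t: 11.5
tcp_pos: [0.6097, 0.33, 0.0711]
orientation: [-0.465, 0.885, 0.0, 0.0]
contact_force: [-2.5, -0.6, 6.2]
width: 0.0546
```

Touchdown: the force went from -3 to +6 N at the expected height. Release slowly.

Emit:
arm_command(moves="0 0 0 0 0 0 0.056; 0 0 0 0 0 0 0.058; 0 0 0 0 0 0 0.06; 0 0 0 0 0 0 0.064; 0 0 0 0 0 0 0.07; 0 0 0 0 0 0 0.078; 0 0 0 0 0 0 0.085; 0 0 0 0 0 0 0.085", grip_force=20)

```text
t: 12.3
tcp_pos: [0.6096, 0.3299, 0.0703]
orientation: [-0.465, 0.885, 0.0, 0.0]
contact_force: [0.3, -0.2, 0.5]
width: 0.0851
```

```bash
python3 s.py
```

```text
12.3 [0.6096 0.3299 0.0703] yhead 145.4 [ 0.3 -0.2  0.5] [-0.   -0.02  0.05] 0.0851 j6 -2.14
```

Emit:
arm_command(moves="0 0 -0.01 0 0 0 0.085; 0 0 -0.02 0 0 0 0.085; 0 0 -0.03 0 0 0 0.085; 0 0 -0.03 0 0 0 0.085; 0 0 -0.03 0 0 0 0.085; 0 0 -0.03 0 0 0 0.085; 0.03 0 -0.02 0 0 0 0.085; 0.04 0 0 0 0 0 0.085")

```text
t: 13.1
tcp_pos: [0.5704, 0.2727, 0.2437]
orientation: [-0.466, 0.885, -0.0, 0.003]
contact_force: [0.6, -0.4, 0.0]
width: 0.0853
```

```bash
cat > f.py <<'E'
from h import *
I={}
for n in ['scene','side','wrist']:
    c=camera(n); I[n]=c['image']; w=cloud(c)
    for z0,z1,t in [(.035,.095,'body'),(.103,.14,'head')]:
        m=(np.hypot(w[...,0]-.61,w[...,1]-.33)<.055)&(w[...,2]>z0)&(w[...,2]<z1); p=w[m]
        if len(p)<10: print(n,t,len(p)); continue
        r=cv2.minAreaRect((p[:,:2]*1000).astype(np.float32)); print(n,t,len(p),np.round(r[0],1),np.round(r[1],1),round(r[2],1),'ztop',np.percentile(p[:,2],99).round(4))
d=np.zeros((600,800,3),np.uint8); d[:300,:400]=cv2.resize(I['wrist'],(400,300)); d[300:,:400]=cv2.resize(I['side'],(400,300))
d[:300,400:]=cv2.resize(I['scene'],(400,300)); d[300:,400:]=cv2.resize(I['scene'][185:293,400:544],(400,300)); cv2.imwrite('pics/fin.png',d[...,::-1])
E
python3 f.py
```

```text
scene body 438 [618.5 326.1] [43.4 47.6] 55.4 ztop 0.0948
scene head 291 [611.9 329.2] [43.4 49.8] 48.3 ztop 0.1265
side body 357 [605.3 314.2] [32.9 62.8] 79.4 ztop 0.094
side head 172 [606.5 326.8] [41.5 47. ] 59.4 ztop 0.1269
wrist body 1235 [605.6 327.5] [40.9 57.6] 55.6 ztop 0.0949
wrist head 2504 [605.4 327.2] [43.8 47.8] 55.3 ztop 0.1265
```

View pics/fin.png

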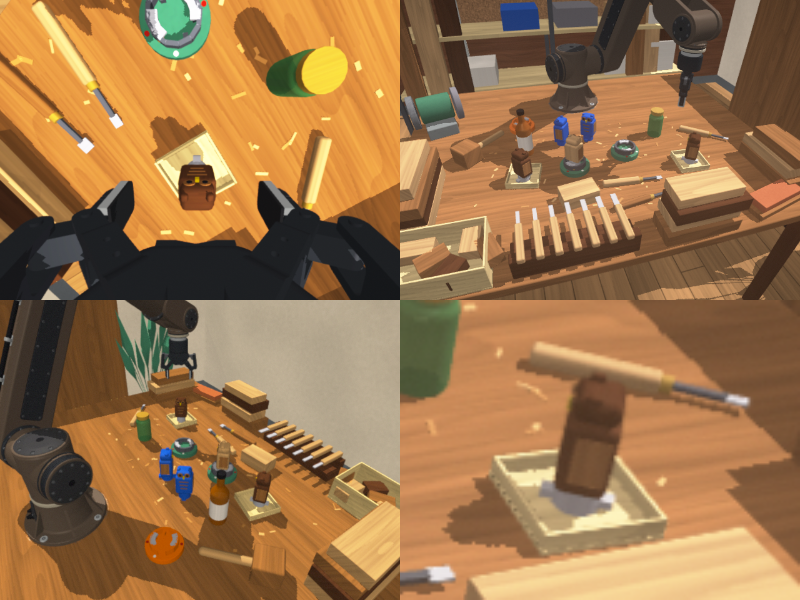

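The combined picture shows the owl upright in the right-hand tray (bottom right crop, foot on the floor around (500,578)). The gripper is clear, stand_1 is empty, and everything else is where it was. The top is at 0.1265 m against the expected 0.125 m, and head and body centres line up.

```bash
python3 -c "
from h import *
print(arm.close_job())"
```

```text
the job is handed in; nothing more can be done
None
```

The dark owl now stands in the tray that was empty, and I handed the job in at about 13 s of the 51 s allowed. I gripped the owl on its 56 mm faces and turned it 66° anticlockwise past the click, until its beak lined up with a white dot. I then lifted it straight out, set it down with about 9 N, released it slowly and backed the gripper away.

- **Upright and flat:** the owl's top measured 0.1265 m against the expected 0.125 m. The head and body centres agree within about 1 mm in the wrist view. The scene and side cameras differed by several millimetres, because each sees only some of the faces.
- **Placed in the tray:** the owl is within about 4 mm of the tray's centre. It stands about 30° off the tray's sides, which I left because the lugs clear the walls.
- **Everything else:** the pale owl is still in its holder, and the last pictures show the dry owl, tools, pots and wood apparently where they were. I compared those by eye rather than measuring them.

The forces reported at the end of each move stayed under about 12 N. The network did not find the dark owl in the wrist picture, so I took its position from the depth data instead.

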